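Scribe an S-scroll with the copying pantograph

TASK

Copy the S-scroll onto the brass blank with the pantograph: rest your shut fingertips in the dished finger rest above the tracer, press it lightly down until the scriber meets the brass, and keep it pressed while you guide the tracer along the whole S-shaped groove, from the end where it stands to the other end. There let the arms spring up again and take your hand away, leaving the tracer at that end. Do not grip the finger rest, and leave the things lying round about alone.

Things in the scene. Friction and masses are not known exactly. Their poses are not given: they have to be found in the camera images.
- pantograph: the copying pantograph, bolted down: a grey base plate 200 x 400 x 14 mm with a template, a brass blank and a round column that carries steel bars. Origin on the bench top under the middle of the template; at yaw 0 its x points away from the robot, y to the left, z up; the plate spans x -75 to +125, y -90 to +310 mm; the column stands at (80, 270) mm
- template (a point): middle of the top face of the template, 32 mm above the bench; axes as the pantograph's. An aluminium block 96 (x) x 156 (y) mm with an S-shaped groove 9 mm wide: two half circles of radius 28 mm, from (0, +56) by (-28, +28), (0, 0) and (+28, -28) to (0, -56) mm. The tracer pin, 6 mm thick, is caught in the groove, at the +y end at first; its walls guide it, and it takes under 3 N to move along
- bar2: the upper long steel bar, 14 mm wide, top 76 mm above the bench when up, that ends over the tracer and carries the finger rest; origin at bench height under its far pivot, x towards the tracer, which is 200 mm along it. All bars lie further from the robot than the finger rest or to its left, and lower than its rim
- finger_rest (a point): the finger rest right above the tracer pin: a round aluminium dish, 50 mm wide inside, 8 mm deep, with a rubber band round its outside (64 mm over all), at the end of the nearest bar. This point is the middle of the dish's floor, 83 mm above the bench while the arms are up; its x and y are those of the tracer pin. Floor and rim carry the tracer along with the fingertip
- column (a joint): how far the arms, tracer and scriber are pressed down together on their sprung column, in m: 0 = up, 0.009 = bottom stop. The spring needs about 2.5 N to start and 8 N at the bottom; the scriber point meets the brass after about 0.003, and they count as pressed down beyond that, so 0.005 to 0.007 is a safe press. Springs up by itself when let go
- groove_0 (a point): point 0 of 0 to 8, evenly spaced (22 mm) along the groove's centre line, at the template's top face, at (0, 56) mm in the pantograph's own x, y: the +y end, where the tracer stands at first
- groove_1 (a point): point 1 of 0 to 8, evenly spaced (22 mm) along the groove's centre line, at the template's top face, at (-20, 48) mm in the pantograph's own x, y
- groove_2 (a point): point 2 of 0 to 8, evenly spaced (22 mm) along the groove's centre line, at the template's top face, at (-28, 28) mm in the pantograph's own x, y
- groove_3 (a point): point 3 of 0 to 8, evenly spaced (22 mm) along the groove's centre line, at the template's top face, at (-20, 8) mm in the pantograph's own x, y
- groove_4 (a point): point 4 of 0 to 8, evenly spaced (22 mm) along the groove's centre line, at the template's top face, at (0, 0) mm in the pantograph's own x, y: the middle of the S
- groove_5 (a point): point 5 of 0 to 8, evenly spaced (22 mm) along the groove's centre line, at the template's top face, at (20, -8) mm in the pantograph's own x, y
- groove_6 (a point): point 6 of 0 to 8, evenly spaced (22 mm) along the groove's centre line, at the template's top face, at (28, -28) mm in the pantograph's own x, y
- groove_7 (a point): point 7 of 0 to 8, evenly spaced (22 mm) along the groove's centre line, at the template's top face, at (20, -48) mm in the pantograph's own x, y
- groove_8 (a point): point 8 of 0 to 8, evenly spaced (22 mm) along the groove's centre line, at the template's top face, at (0, -56) mm in the pantograph's own x, y: the -y end, where the trace finishes
- loupe: leave alone: black loupe, 31 x 70 x 20 mm, lying on the pantograph's base plate in front of the blank; origin at the middle of its underside
- brass_offcut: leave alone: square brass bar, 12 x 70 x 12 mm, lying on the base plate; origin at the middle of its underside
- pencil: leave alone: pencil, 158 mm long, 8 mm thick, lying on the base plate behind the template; origin at the middle of its underside
- masking_tape: leave alone: roll of masking tape, 100 mm wide, 25 mm high, to the right; origin at the middle of its underside
- rivet_jar: leave alone: clear jar of rivets with a lid, 52 mm wide, 76 mm high, to the right; origin at the middle of its underside
- ring_clamp: leave alone: wooden ring clamp, 40 x 152 x 20 mm, to the left; origin at the middle of its underside
- awl: leave alone: awl, 130 mm long, wooden handle 29 mm thick, to the left; origin at the middle of its underside
- rim_band: the rubber band round the outside of the finger rest, 64 mm across, not to be touched; its origin lies under the middle of the rest, 82 mm above the bench
- scriber: the scriber with its round black cap, 17 mm wide, at the middle joint of the bars above the brass blank; origin on its axis at bench height

How it is judged:
By the outcome, as a careful person would: the job done as asked, in the order asked, and still so for the second after the job is handed in, with the robot touching nothing.
It also fails if it takes over 51 s, if anything falls off the work surface, if the arm or the gripper's body presses on something with over 40 N, if the wrist force passes 120 N, or if a joint passes its speed limit or range.

ROBOT

A 6-joint arm with a two-finger parallel gripper is mounted at the origin on a cart in front of the work surface, level with it; the furniture and walls round the work are solid. World frame = base frame: x ahead of the robot, y to its left, z up, the work surface at z = 0. Lengths are in mm, angles in rad, forces in N, time in s.
With the tool pointing down it reaches from about 350 to 975 mm from the base axis. Payload 7.1 kg.
Tool frame: the origin (TCP) lies on the front face of the gripper's body, between the roots of the fingers; the fingertips stand 80 mm ahead of it and the grasp point (between the pads) lies 61 mm ahead of it; z points along the fingers, y is the line along which they close (so a half turn about z gives the same grasp; the last joint's range is limited). The gripper opens to 88 mm and grips with 3 to 60 N. Pads are 20 mm wide; open, the fingers measure 115 mm over their backs; the gripper's body (75 mm by 178 mm) begins 61 mm behind the grasp point.
Start: joints at [-1.275, 0.423, 1.63, -0, 1.089, -0.019], TCP at [193.534, -594.264, 302.675] pointing down, gripper open.
Joint ranges: [-3, 3], [-0.9, 2.11], [0.09, 2.58], [-1.31, 4.45], [0.11, 2.69], [-2.54, 2.54]. Speed limits (rad/s): [2.39, 2.39, 3.01, 3.14, 3.14, 3.14].

INTERFACE

Orientations are given as a rotation vector (axis times angle).
In Python, from workcell import readout, vision, close_job gives the robot as it stands.
- The arm moves only by the tool servo_tool, never from a script. Its argument "plan" is a list that holds one entry, the list of rows, each a list of 7 numbers: the gripper command: -1 is fully open, 1 is shut, values between are in proportion, then the shift along the world's x, y, z in units of 40 mm (1.0 is 40 mm), then the turn, a rotation vector about the world's x, y, z in units of 5 degrees (1.0 is 5 degrees). A call has 1 to 5 rows; each row shifts and turns the commanded pose from where the row before left it; what a row does not reach is not made up. A row lasts 1/12 s, in which the tool goes at most 41.7 mm and 7.16 degrees, less where a joint would pass 70% of its speed; a pose out of reach is approached as far as the arm can. A call is refused whole if a number of a shift passes 1 or a number of a turn 1, either way. A call with a gripper value outside its range is refused whole. The fingers move at their own pace and stop on an object; the grip force is fixed at half the most. Time passes only in rows, so rows that do not move let the fingers close. It gives the time, the measured TCP pose, the force, the opening and the grip force at its end, in the units of the state.
- readout.get_obs(): the state, without advancing time (a new reading comes with each control period).
- vision.get_image(name): name is "scene" or "top"; returns the picture (480x640x3 uint8, red, green, blue); there is no depth.
- vision.camera_params(name): a dict with "fx", "fy", "cx", "cy" (pixels), "rvec" (rotation vector, rad) and "tvec" (3), from world to camera coordinates, as OpenCV has them. Camera axes: x right, y down, z forward; pixel columns grow to the right and rows downward; lengths in mm; the calibration is good to about 2 mm. A picture is of the moment at which its call begins. camera_params takes no time and is no camera call.
- close_job(): hands the job in; it is judged then, once.
The state is a dict: "t": time; "qpos": joint angles; "qvel": joint speeds; "joint_torque": joint torques, N m; "ee_pos": TCP position; "orientation": TCP orientation; "ft_force": force on the tool from outside, world axes, zero at the start; "moment": the same for the moment, N m; "width": finger opening in mm; "grasp_force": force on a finger pad.
Only numpy, scipy, OpenCV 4.12 (cv2) and the standard library are available. Lean on these libraries where they do the work, as an engineer would, in place of code of your own. Each camera call takes 0.05 s, during which the arm holds its last target. There are 200 camera calls.

## Working session

There is one attempt and no reset: what is moved stays moved. The work goes in short steps, Python scripts to look and compute and a tool call to move; the robot and the scene stay as the last step left them, time stands still between calls to the robot, and variables do not carry over. Pictures are saved under pics/ and viewed, at most 10 in all, crops included, and the job is handed in when it is done.

Besides the shell and the picture viewer there is one more tool, called after "Request:" as name(argument=value, ...) on one line, values as JSON. servo_tool: Moves the arm, as the interface text tells. Its arguments: {"type":"object","properties":{"plan":{"type":"array"}},"required":["plan"]}

```bash
mkdir -p pics; cat > h.py <<'E'
import numpy as np,cv2
from workcell import readout,vision
def snap(n,f):
    im=vision.get_image(n); cv2.imwrite(f,cv2.cvtColor(im,cv2.COLOR_RGB2BGR)); return im
def ray(n,uv,z):
    p=vision.camera_params(n);R=cv2.Rodrigues(np.array(p['rvec'],float))[0];t=np.array(p['tvec'],float).ravel()
    d=R.T@np.array([(uv[0]-p['cx'])/p['fx'],(uv[1]-p['cy'])/p['fy'],1]);c=-R.T@t
    return c+d*(z-c[2])/d[2]
def proj(n,P):
    p=vision.camera_params(n);K=np.array([[p['fx'],0,p['cx']],[0,p['fy'],p['cy']],[0,0,1.]])
    return cv2.projectPoints(np.array(P,float).reshape(-1,1,3),np.array(p['rvec'],float),np.array(p['tvec'],float),K,None)[0].reshape(-1,2)
E
python3 - <<'E'
from h import *
snap('top','pics/top0.png');snap('scene','pics/sc0.png')
o=readout.get_obs();print({k:np.round(v,3) for k,v in o.items()})
for n in('top','scene'):
    p=vision.camera_params(n);print(p)
E
```

```text
{'t': np.float64(0.1), 'qpos': array([-1.275,  0.424,  1.631, -0.   ,  1.089, -0.019]), 'qvel': array([-0.001, -0.002, -0.002,  0.001, -0.   , -0.001]), 'joint_torque': array([ 0.0000e+00, -5.4561e+01, -2.7432e+01,  6.5000e-02,  1.9000e-02,
       -0.0000e+00]), 'ee_pos': array([ 193.401, -593.903,  301.979]), 'orientation': array([-3.101, -0.492,  0.   ]), 'ft_force': array([ 0.976,  0.323, -0.534]), 'moment': array([-0.03 , -0.031, -0.05 ]), 'grasp_force': np.float64(0.0), 'width': np.float64(87.837)}
{'fx': 579.6029695292358, 'fy': 579.6029695292358, 'cx': 320.87112401022466, 'cy': 233.26523031321858, 'rvec': array([ 2.1679368 , -2.17393837,  0.0982695 ]), 'tvec': array([ -36.70526233,  597.74175012, 1384.59200157])}
{'fx': 491.32525318634424, 'fy': 491.32525318634424, 'cx': 310.8761092119214, 'cy': 232.30192521536742, 'rvec': array([ 0.58426828, -2.76312789,  0.96566192]), 'tvec': array([ 530.06799136,  257.22052756, 1078.67675172])}
```

View pics/top0.png

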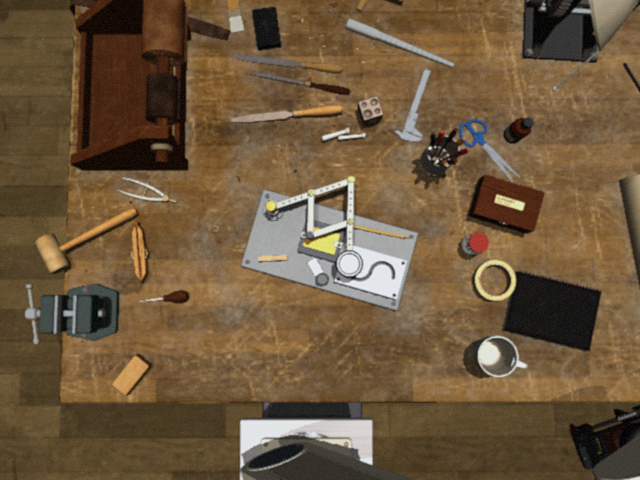

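View pics/sc0.png

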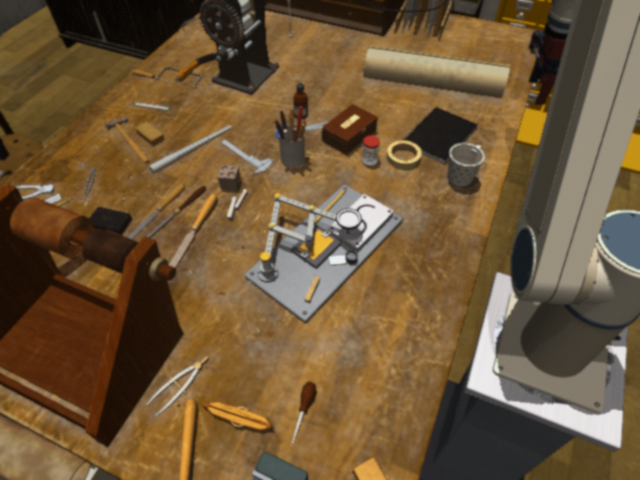

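The top view shows the plate with corners near (264,191), (417,233), (396,308) and (242,264), and the finger rest near (349,263). I'll enlarge that area.

```bash
python3 - <<'E'
import cv2
a=cv2.imread('pics/top0.png')[170:320,230:430]
cv2.imwrite('pics/c1.png',cv2.resize(a,None,fx=4,fy=4,interpolation=cv2.INTER_CUBIC))
E
```

```text
(no output)
```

View pics/c1.png

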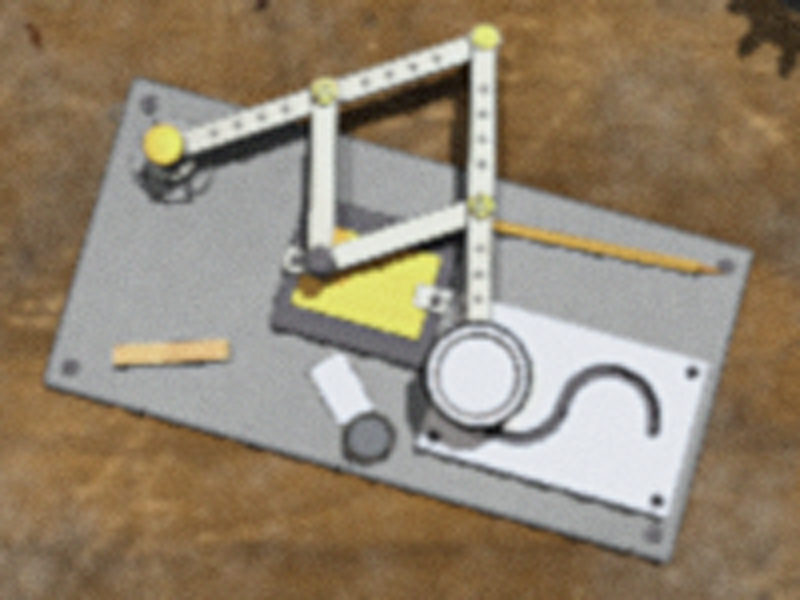

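```bash
cat > fit.py <<'E'
from h import *
from scipy.optimize import least_squares
L=np.array([[125,310,14],[125,-90,14],[-75,-90,14],[-75,310,14],[48,-78,32],[-48,-78,32],[-48,78,32],[0,56,90],[80,270,76]],float)
U=np.array([[137,80],[752,252],[666,560],[46,382],[712,362],[664,515],[416,448],[477,374],[163,144]],float)
U=(U+.5)/4-.5+[230,170]
def W(p,L): 
    c,s=np.cos(p[2]),np.sin(p[2]); L=np.atleast_2d(L)
    return np.c_[p[0]+c*L[:,0]-s*L[:,1],p[1]+s*L[:,0]+c*L[:,1],L[:,2]]
r=least_squares(lambda p:(proj('top',W(p,L))-U).ravel(),[*ray('top',U[7],90)[:2],-.2],x_scale=[10,10,.1],loss='soft_l1')
if __name__=='__main__':
    print(r.x,'\n',np.round(proj('top',W(r.x,L))-U,2).tolist())
    print('rest',ray('top',U[7],91))
    print('mm/px',ray('top',[350,264],91)-ray('top',[351,264],91))
    a=np.r_[np.pi/2+np.arange(0,9)[:5]*np.pi/4]
    g=[[0,56],[-20,48],[-28,28],[-20,8],[0,0],[20,-8],[28,-28],[20,-48],[0,-56]]
    print(np.round(W(r.x,np.c_[g,np.full(9,32)]),1).tolist())
    print('scene rest',proj('scene',W(r.x,[[0,56,91]])), proj('scene',W(r.x,L)))
E
python3 fit.py
```

```text
[ 5.06374242e+02 -1.57295908e+02 -2.81932146e-01] 
 [[-1.14, -1.8], [0.86, -0.62], [0.9, 1.13], [-1.63, 0.23], [-1.02, 0.26], [0.5, 0.4], [0.08, -0.8], [0.06, 0.03], [0.41, 0.34]]
rest [ 521.99239883 -103.31748965   91.        ]
mm/px [0.00634646 2.31609342 0.        ]
[[522.0, -103.5, 32.0], [500.5, -105.6, 32.0], [487.3, -122.6, 32.0], [489.4, -144.0, 32.0], [506.4, -157.3, 32.0], [523.4, -170.5, 32.0], [525.5, -192.0, 32.0], [512.2, -209.0, 32.0], [490.8, -211.1, 32.0]]
scene rest [[349.57106007 217.87171766]] [[244.07849919 274.6111687 ]
 [344.86272263 183.74895   ]
 [404.38915856 218.05598223]
 [306.03961983 321.43606622]
 [364.75306324 194.44103259]
 [394.12489431 211.34515601]
 [358.46912227 247.78183923]
 [349.55369914 218.13557634]
 [266.43634129 259.11546254]]
```

```bash
python3 - <<'E'
import cv2
a=cv2.imread('pics/sc0.png')[170:330,230:420]
cv2.imwrite('pics/c2.png',cv2.resize(a,None,fx=3.7,fy=3.7,interpolation=cv2.INTER_CUBIC))
E
```

```text
(no output)
```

View pics/c2.png

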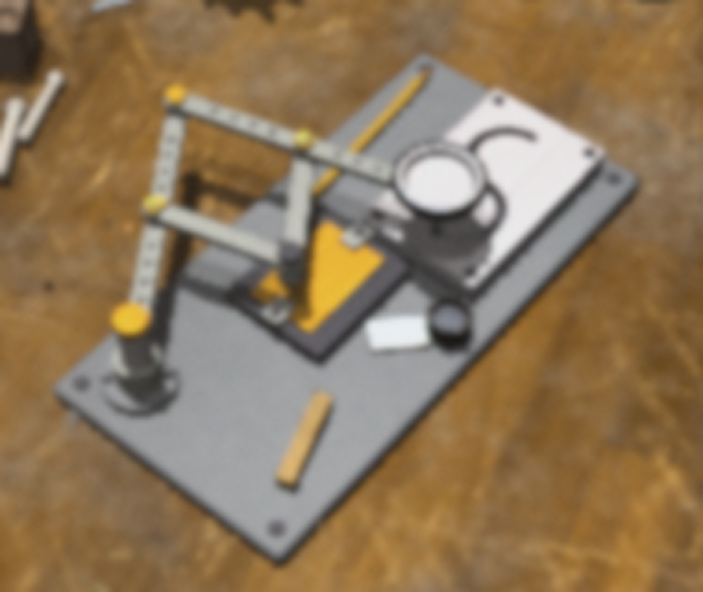

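The dish rim centre shows at about (348.6, 218) in the scene view, against a predicted (349.6, 218). The two cameras agree to about 2 mm. I'll approach with the gripper shut.

Request:
servo_tool(plan=[[[1, 0.5, 0.75, 0, 0, 0, 0], [1, 0.55, 0.8, 0, 0, 0, 0], [1, 0.55, 0.8, 0, 0, 0, 0], [1, 0.55, 0.8, 0, 0, 0, 0], [1, 0.55, 0.8, 0, 0, 0, 0]]])

```text
t: 0.52
ee_pos: [301.9, -434.6, 302.3]
orientation: [-3.102, -0.491, 0.0]
ft_force: [1.2, 0.5, 0.6]
width: 57.6
grasp_force: 0.0
```

Request:
servo_tool(plan=[[[1, 0.55, 0.8, 0, 0, 0, 0], [1, 0.55, 0.8, 0, 0, 0, 0], [1, 0.55, 0.8, 0, 0, 0, 0], [1, 0.55, 0.8, 0, 0, 0, 0], [1, 0.55, 0.8, 0, 0, 0, 0]]])

```text
t: 0.93
ee_pos: [412.1, -274.5, 302.5]
orientation: [-3.103, -0.492, 0.0]
ft_force: [-0.8, -0.5, 0.5]
width: 24.3
grasp_force: 0.0
```

Request:
servo_tool(plan=[[[1, 0.55, 0.8, 0, 0, 0, 0], [1, 0.55, 0.8, 0, 0, 0, 0], [1, 0.55, 0.8, -0.5, 0, 0, 0], [1, 0.5, 0.75, -0.5, 0, 0, 0], [1, 0, 0, 0, 0, 0, 0]]])

```text
t: 1.35
ee_pos: [497.6, -147.1, 260.5]
orientation: [-3.099, -0.499, 0.005]
ft_force: [-0.7, 0.5, -0.2]
width: 0.4
grasp_force: 0.0
```

Request:
servo_tool(plan=[[[1, 0.3, 0.55, 0, 0, 0, 0], [1, 0.3, 0.55, -0.5, 0, 0, 0], [1, 0, 0, -0.5, 0, 0, 0], [1, 0, 0, -0.5, 0, 0, 0], [1, 0, 0, 0, 0, 0, 0]]])

```text
t: 1.77
ee_pos: [518.5, -107.1, 200.4]
orientation: [-3.1, -0.493, 0.009]
ft_force: [0.1, 0.1, -1.0]
width: 0.2
grasp_force: 0.0
```

```bash
python3 - <<'E'
from h import *
im=snap('scene','pics/sc1.png');o=readout.get_obs();e=o['ee_pos'];print(e,o['orientation'],o['ft_force'])
print(proj('scene',[e+[0,0,-80],[522,-103.5,91],[522,-103.5,83]]))
a=cv2.imread('pics/sc1.png')[150:270,280:440]
cv2.imwrite('pics/c3.png',cv2.resize(a,None,fx=5,fy=5,interpolation=cv2.INTER_CUBIC))
E
```

```text
[ 519.20069079 -107.56688588  202.02817113] [-3.10110445 -0.49254083  0.006697  ] [ 0.2287791   0.4276278  -0.14814783]
[[351.80232785 208.69006236]
 [349.55262728 217.86802008]
 [349.41446015 219.96940096]]
```

View pics/c3.png

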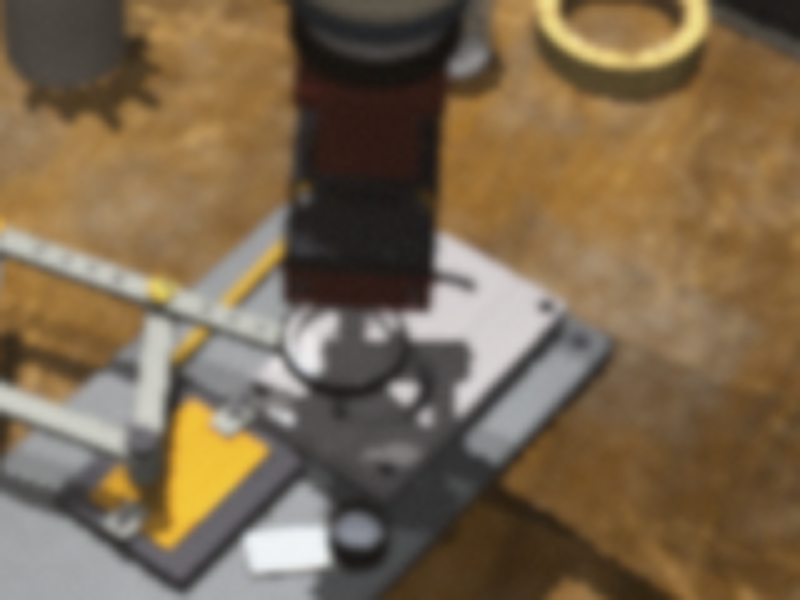

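The crop shows the gripper body directly over the dish (rim centre near (346,345)) and hiding the fingertips. The kinematics put them within 4 mm of the dish centre. I'll correct that and descend.

Request:
servo_tool(plan=[[[1, 0.03, 0.07, -0.3, 0, 0, 0], [1, 0, 0, -0.3, 0, 0, 0], [1, 0, 0, 0, 0, 0, 0], [1, 0, 0, 0, 0, 0, 0], [1, 0, 0, 0, 0, 0, 0]]])

```text
t: 2.23
ee_pos: [521.9, -105.2, 179.9]
orientation: [3.103, 0.492, 0.001]
ft_force: [-0.7, -0.5, 0.2]
width: 0.5
grasp_force: 0.0
```

Request:
servo_tool(plan=[[[1, 0, 0.04, -0.15, 0, 0, 0], [1, 0, 0, -0.15, 0, 0, 0], [1, 0, 0, -0.1, 0, 0, 0], [1, 0, 0, 0, 0, 0, 0], [1, 0, 0, 0, 0, 0, 0]]])

```text
t: 2.65
ee_pos: [521.6, -103.3, 163.3]
orientation: [-3.103, -0.492, 0.001]
ft_force: [-0.1, 0.6, -0.1]
width: 0.5
grasp_force: 0.0
```

Request:
servo_tool(plan=[[[1, 0, 0, -0.05, 0, 0, 0], [1, 0, 0, -0.05, 0, 0, 0], [1, 0, 0, 0, 0, 0, 0], [1, 0, 0, 0, 0, 0, 0], [1, 0, 0, 0, 0, 0, 0]]])

```text
t: 3.07
ee_pos: [522.0, -103.4, 159.9]
orientation: [3.103, 0.492, 0.001]
ft_force: [-1.3, -0.1, 2.6]
width: 0.3
grasp_force: 1.8
```

Request:
servo_tool(plan=[[[1, 0, 0, -0.04, 0, 0, 0], [1, 0, 0, -0.04, 0, 0, 0], [1, 0, 0, 0, 0, 0, 0], [1, 0, 0, 0, 0, 0, 0], [1, 0, 0, 0, 0, 0, 0]]])

```text
t: 3.48
ee_pos: [522.0, -103.4, 156.7]
orientation: [3.102, 0.492, 0.001]
ft_force: [-0.4, -1.1, 5.8]
width: 0.4
grasp_force: 2.8
```

```bash
python3 - <<'E'
from h import *
from fit import r,W
o=readout.get_obs();print(o['t'],o['ee_pos'],o['ft_force'])
snap('scene','pics/sc2.png');o=readout.get_obs();print(o['t'],o['ee_pos'],o['ft_force'])
# groove in 32 steps of 5.5mm
th=np.linspace(0,np.pi,17)
A=np.c_[-28*np.sin(th),28+28*np.cos(th)];B=np.c_[28*np.sin(th),-28+28*np.cos(th)]
g=np.r_[A,B[1:]];w=W(r.x,np.c_[g,np.zeros(33)])[:,:2]
d=np.diff(w,axis=0)/40
print(np.round(w,1).tolist());print(np.round(d,3).tolist())
E
```

```text
3.4833 [ 522.00935665 -103.40555941  156.68822843] [-0.37661046 -1.09374754  5.77918518]
3.5333 [ 521.98630168 -103.42410573  156.6844352 ] [-0.53530339 -0.21568011  5.91739299]
[[522.0, -103.5], [516.6, -102.5], [511.1, -102.6], [505.7, -103.7], [500.7, -105.9], [496.1, -109.0], [492.3, -112.9], [489.3, -117.5], [487.3, -122.6], [486.3, -128.0], [486.3, -133.5], [487.5, -138.9], [489.6, -143.9], [492.7, -148.4], [496.7, -152.3], [501.3, -155.3], [506.4, -157.3], [511.5, -159.3], [516.1, -162.3], [520.0, -166.2], [523.1, -170.7], [525.3, -175.7], [526.4, -181.1], [526.5, -186.6], [525.5, -192.0], [523.4, -197.1], [520.5, -201.7], [516.6, -205.6], [512.1, -208.7], [507.0, -210.9], [501.7, -212.0], [496.2, -212.1], [490.8, -211.1]]
[[-0.135, 0.025], [-0.137, -0.002], [-0.134, -0.028], [-0.126, -0.054], [-0.113, -0.078], [-0.096, -0.098], [-0.075, -0.115], [-0.051, -0.127], [-0.025, -0.135], [0.002, -0.137], [0.028, -0.134], [0.054, -0.126], [0.078, -0.113], [0.098, -0.096], [0.115, -0.075], [0.127, -0.051], [0.127, -0.051], [0.115, -0.075], [0.098, -0.096], [0.078, -0.113], [0.054, -0.126], [0.028, -0.134], [0.002, -0.137], [-0.025, -0.135], [-0.051, -0.127], [-0.075, -0.115], [-0.096, -0.098], [-0.113, -0.078], [-0.126, -0.054], [-0.134, -0.028], [-0.137, -0.002], [-0.135, 0.025]]
```

Force is 5.9 N at about 6 mm of travel, which is a safe press. I'll begin tracing.

Request:
servo_tool(plan=[[[1, -0.065, 0.012, 0, 0, 0, 0], [1, -0.07, 0.013, 0, 0, 0, 0], [1, -0.137, -0.002, 0, 0, 0, 0], [1, -0.134, -0.028, 0, 0, 0, 0], [1, -0.126, -0.054, 0, 0, 0, 0]]])

```text
t: 3.95
ee_pos: [500.9, -105.6, 156.8]
orientation: [3.102, 0.493, 0.003]
ft_force: [1.3, 1.3, 6.2]
width: 0.3
grasp_force: 2.7
```

Request:
servo_tool(plan=[[[1, -0.113, -0.078, 0, 0, 0, 0], [1, -0.096, -0.098, 0, 0, 0, 0], [1, -0.075, -0.115, 0, 0, 0, 0], [1, -0.051, -0.127, 0, 0, 0, 0], [1, 0, 0, 0, 0, 0, 0]]])

```text
t: 4.37
ee_pos: [487.1, -123.0, 156.7]
orientation: [3.102, 0.492, 0.001]
ft_force: [-0.6, -0.4, 6.6]
width: 0.6
grasp_force: 2.9
```

```bash
python3 - <<'E'
from h import *
snap('top','pics/t3.png');snap('scene','pics/sc3.png');o=readout.get_obs();print(o['t'],o['ee_pos'],o['ft_force'])
print(proj('scene',[[487.3,-122.6,84],[522,-103.5,91]]))
a=cv2.imread('pics/sc3.png')[170:290,240:400]
cv2.imwrite('pics/c4.png',cv2.resize(a,None,fx=5,fy=5,interpolation=cv2.INTER_CUBIC))
E
```

```text
4.4667 [ 487.21631634 -122.73653299  156.72944538] [-0.57642864 -0.17840856  5.77089557]
[[365.36078669 218.53862815]
 [349.55262728 217.86802008]]
```

View pics/c4.png

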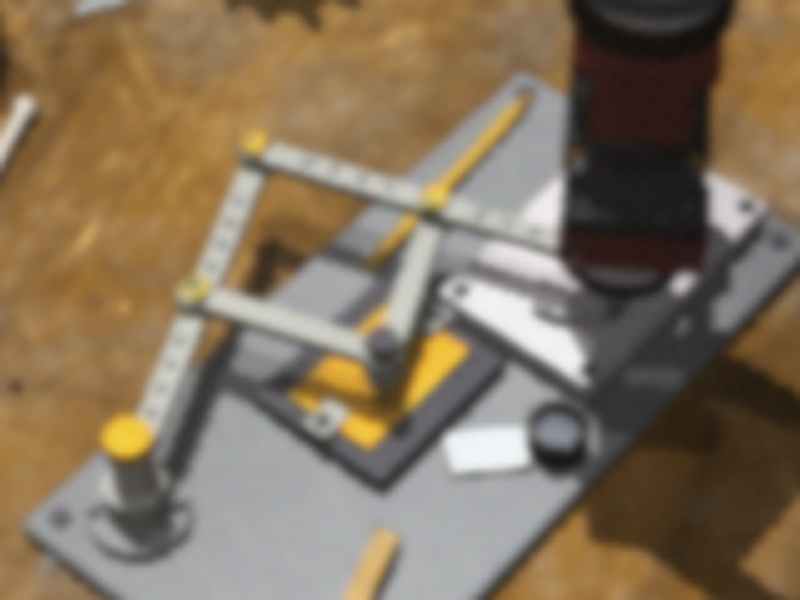

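The picture shows the bars moved with the hand: the dish's lower edge is at about (625,285), where it should be, and the scriber is over the brass. Continuing along the groove.

Request:
servo_tool(plan=[[[1, -0.025, -0.135, 0, 0, 0, 0], [1, 0.002, -0.137, 0, 0, 0, 0], [1, 0.028, -0.134, 0, 0, 0, 0], [1, 0.054, -0.126, 0, 0, 0, 0], [1, 0.078, -0.113, 0, 0, 0, 0]]])

```text
t: 4.88
ee_pos: [492.7, -148.4, 156.7]
orientation: [3.103, 0.492, 0.001]
ft_force: [0.3, 0.8, 5.1]
width: 0.5
grasp_force: 2.7
```

Request:
servo_tool(plan=[[[1, 0.098, -0.096, 0, 0, 0, 0], [1, 0.115, -0.075, 0, 0, 0, 0], [1, 0.127, -0.051, 0, 0, 0, 0], [1, 0.127, -0.051, 0, 0, 0, 0], [1, 0.115, -0.075, 0, 0, 0, 0]]])

```text
t: 5.3
ee_pos: [516.2, -162.2, 156.7]
orientation: [3.103, 0.493, 0.001]
ft_force: [0.3, 1.9, 5.0]
width: 0.2
grasp_force: 2.7
```

Request:
servo_tool(plan=[[[1, 0.098, -0.096, 0, 0, 0, 0], [1, 0.078, -0.113, 0, 0, 0, 0], [1, 0.054, -0.126, 0, 0, 0, 0], [1, 0.028, -0.134, 0, 0, 0, 0], [1, 0.002, -0.137, 0, 0, 0, 0]]])

```text
t: 5.72
ee_pos: [526.9, -186.5, 156.7]
orientation: [3.102, 0.493, 0.002]
ft_force: [0.2, 1.7, 5.8]
width: 0.4
grasp_force: 2.6
```

Request:
servo_tool(plan=[[[1, -0.025, -0.135, 0, 0, 0, 0], [1, -0.051, -0.127, 0, 0, 0, 0], [1, -0.075, -0.115, 0, 0, 0, 0], [1, -0.096, -0.098, 0, 0, 0, 0], [1, -0.113, -0.078, 0, 0, 0, 0]]])

```text
t: 6.13
ee_pos: [512.3, -208.8, 156.8]
orientation: [3.102, 0.492, 0.002]
ft_force: [0.0, 1.3, 5.4]
width: 0.6
grasp_force: 2.5
```

Request:
servo_tool(plan=[[[1, -0.126, -0.054, 0, 0, 0, 0], [1, -0.134, -0.028, 0, 0, 0, 0], [1, -0.137, -0.002, 0, 0, 0, 0], [1, -0.1, 0.018, 0, 0, 0, 0], [1, -0.035, 0.007, 0, 0, 0, 0]]])

```text
t: 6.55
ee_pos: [490.9, -211.6, 157.0]
orientation: [3.101, 0.492, 0.003]
ft_force: [2.4, -2.0, 4.6]
width: 0.6
grasp_force: 2.4
```

Request:
servo_tool(plan=[[[1, -0.03, 0.006, 0, 0, 0, 0], [1, -0.02, 0.004, 0, 0, 0, 0], [1, 0, 0, 0, 0, 0, 0], [1, 0, 0, 0, 0, 0, 0], [1, 0, 0, 0, 0, 0, 0]]])

```text
t: 6.97
ee_pos: [489.4, -211.0, 157.0]
orientation: [3.101, 0.492, 0.003]
ft_force: [2.0, -3.4, 5.6]
width: 0.7
grasp_force: 3.1
```

```bash
python3 - <<'E'
from h import *
snap('scene','pics/sc4.png');o=readout.get_obs();print(o['t'],o['ee_pos'],o['ft_force'])
print((proj('scene',[[490.8,-211.1,84]])-[260,150])*5)
a=cv2.imread('pics/sc4.png')[150:270,260:420]
cv2.imwrite('pics/c5.png',cv2.resize(a,None,fx=5,fy=5,interpolation=cv2.INTER_CUBIC))
E
```

```text
7.0167 [ 489.3461076  -211.0196093   156.94394434] [ 2.44656203 -3.59715316  6.77640171]
[[580.22661485 220.35688567]]
```

View pics/c5.png

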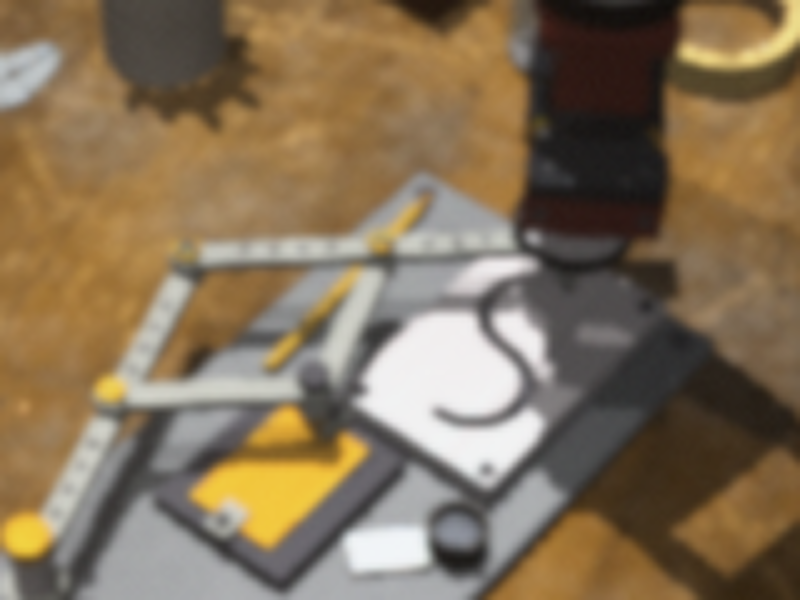

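The dish is at about (576,225), against a predicted (580,220), so it is at or very near the end. I'll push gently further towards the end wall to confirm.

Request:
servo_tool(plan=[[[1, -0.04, -0.02, 0, 0, 0, 0], [1, -0.04, -0.02, 0, 0, 0, 0], [1, 0, 0, 0, 0, 0, 0], [1, 0, 0, 0, 0, 0, 0], [1, 0, 0, 0, 0, 0, 0]]])

```text
t: 7.43
ee_pos: [486.1, -212.3, 156.8]
orientation: [3.102, 0.492, 0.003]
ft_force: [2.3, -0.5, 5.6]
width: 0.7
grasp_force: 2.8
```

Request:
servo_tool(plan=[[[1, -0.04, 0, 0, 0, 0, 0], [1, -0.04, 0, 0, 0, 0, 0], [1, 0, 0, 0, 0, 0, 0], [1, 0, 0, 0, 0, 0, 0], [1, 0, 0, 0, 0, 0, 0]]])

```text
t: 7.85
ee_pos: [482.9, -212.2, 156.8]
orientation: [3.102, 0.492, 0.003]
ft_force: [2.6, 0.2, 5.5]
width: 0.3
grasp_force: 2.7
```

Request:
servo_tool(plan=[[[1, -0.04, 0.005, 0, 0, 0, 0], [1, -0.04, 0.005, 0, 0, 0, 0], [1, 0, 0, 0, 0, 0, 0], [1, 0, 0, 0, 0, 0, 0], [1, 0, 0, 0, 0, 0, 0]]])

```text
t: 8.27
ee_pos: [479.6, -211.8, 156.8]
orientation: [3.102, 0.492, 0.003]
ft_force: [3.2, -0.6, 6.8]
width: 0.4
grasp_force: 2.8
```

```bash
python3 - <<'E'
from h import *
im=snap('scene','pics/sc5.png').astype(float);o=readout.get_obs();print(o['t'],o['ee_pos'],o['ft_force'])
b=cv2.cvtColor(cv2.imread('pics/sc4.png'),cv2.COLOR_BGR2RGB).astype(float)
# shift of bars/scriber region between the pictures
A=b[195:240,275:350].mean(2);B=im[195:240,275:350].mean(2)
print('shift px',cv2.phaseCorrelate(A,B),'max diff',np.abs(A-B).max())
for (y,x) in((201,297),(200,336),(228,281)):
    s=lambda I:I[y-7:y+8,x-7:x+8].mean(2)
    print(cv2.phaseCorrelate(s(b),s(im)),np.abs(s(b)-s(im)).max())
E
```

```text
8.3167 [ 479.64697822 -211.82204828  156.79909923] [ 3.41548912 -1.46819517  5.25953034]
shift px ((0.9496535666376289, 0.5962937777652257), 0.9887195905732519) max diff 40.0
((0.860917737041957, 0.82249945187053), 0.8418637761658985) 34.000000000000014
((1.1710573755775817, 0.7032783685107153), 0.9477496557451605) 25.33333333333333
((0.5446612940087299, 0.7253342903097382), 0.8483292874459564) 19.333333333333343
```

Request:
servo_tool(plan=[[[1, -0.04, 0.005, 0, 0, 0, 0], [1, -0.03, 0.005, 0, 0, 0, 0], [1, 0, 0, 0, 0, 0, 0], [1, 0, 0, 0, 0, 0, 0], [1, 0, 0, 0, 0, 0, 0]]])

```text
t: 8.73
ee_pos: [477.9, -211.7, 157.0]
orientation: [3.101, 0.492, 0.007]
ft_force: [7.6, 0.1, 3.3]
width: 0.6
grasp_force: 5.2
```

```bash
cat > cmp.py <<'E'
from h import *
import sys
im=snap('scene',f'pics/{sys.argv[2]}.png').astype(float);o=readout.get_obs();print(o['t'],o['ee_pos'],o['ft_force'])
b=cv2.cvtColor(cv2.imread(f'pics/{sys.argv[1]}.png'),cv2.COLOR_BGR2RGB).astype(float)
for (y,x) in((201,297),(200,336),(228,281)):
    s=lambda I:I[y-7:y+8,x-7:x+8].mean(2)
    print(cv2.phaseCorrelate(s(b),s(im)),np.abs(s(b)-s(im)).max())
E
python3 cmp.py sc5 sc6
```

```text
8.7833 [ 477.92546658 -211.72932055  156.97641938] [ 7.09826378 -0.50305955  3.28874699]
((0.4753364156125448, 0.5152597940501407), 1.0803334476363844) 13.666666666666657
((0.9640469288989797, 0.27518521133092033), 0.9896256038595774) 26.0
((0.44419630992285075, 0.24896652484204296), 0.9350558046714864) 19.666666666666657
```

The tip is against the rim and meets 7 N, so the tracer is hard on the end stop. I'll ease off a little and lift straight up.

Request:
servo_tool(plan=[[[1, 0.03, 0, 0, 0, 0, 0], [1, 0, 0, 0.08, 0, 0, 0], [1, 0, 0, 0.1, 0, 0, 0], [1, 0, 0, 0.1, 0, 0, 0], [1, 0.02, 0, 0.1, 0, 0, 0]]])

```text
t: 9.2
ee_pos: [477.9, -211.0, 171.2]
orientation: [-3.102, -0.492, 0.001]
ft_force: [0.1, -0.1, 0.2]
width: 0.6
grasp_force: 0.0
```

Request:
servo_tool(plan=[[[1, 0.05, 0, 0.2, 0, 0, 0], [1, 0, 0, 0.3, 0, 0, 0], [1, 0, 0, 0.8, 0, 0, 0], [1, 0, 0, 1, 0, 0, 0], [1, 0, 0, 1, 0, 0, 0]]])

```text
t: 9.62
ee_pos: [478.4, -210.5, 304.0]
orientation: [-3.1, -0.492, 0.007]
ft_force: [1.3, -0.4, 0.1]
width: 0.7
grasp_force: 0.0
```

Request:
servo_tool(plan=[[[1, 0, -0.9, 0, 0, 0, 0], [1, 0, -0.9, 0, 0, 0, 0], [1, 0, -0.9, 0, 0, 0, 0], [1, 0, -0.9, 0, 0, 0, 0], [1, 0, -0.9, 0, 0, 0, 0]]])

```text
t: 10.03
ee_pos: [479.0, -392.1, 303.5]
orientation: [-3.101, -0.492, 0.003]
ft_force: [1.1, -0.5, -0.7]
width: 0.5
grasp_force: 0.0
```

Request:
servo_tool(plan=[[[1, 0, -0.9, 0, 0, 0, 0], [1, 0, -0.5, 0, 0, 0, 0], [1, 0, 0, 0, 0, 0, 0], [1, 0, 0, 0, 0, 0, 0], [1, 0, 0, 0, 0, 0, 0]]])

```text
t: 10.45
ee_pos: [479.5, -446.0, 303.0]
orientation: [-3.1, -0.492, 0.002]
ft_force: [0.0, -0.3, -0.0]
width: 0.5
grasp_force: 0.0
```

```bash
python3 cmp.py sc6 sc7; python3 - <<'E'
from h import *
snap('top','pics/t7.png')
print('top',(proj('top',[[490.8,-211.1,91]])-[300,170])*5)
print('scene',(proj('scene',[[490.8,-211.1,91]])-[260,150])*5)
f=lambda n,x,y:cv2.resize(cv2.imread(n)[y:y+110,x:x+160],None,fx=5,fy=5,interpolation=cv2.INTER_CUBIC)
cv2.imwrite('pics/c7.png',f('pics/t7.png',300,170));cv2.imwrite('pics/c8.png',f('pics/sc7.png',260,150))
E
```

```text
10.5 [ 479.78789745 -445.70846352  303.21340032] [-0.02707483  0.52028802  0.57995757]
((0.6959146119992381, -0.21236303256702094), 1.0405943427835578) 54.66666666666667
((0.23068829172350025, -0.330025080261529), 0.9660682956748248) 53.66666666666667
((0.46654820244319417, -0.3555439593461731), 0.9411122171580625) 54.999999999999986
top [[478.08167603 532.49414857]]
scene [[581.38287519 210.98424009]]
```

View pics/c7.png

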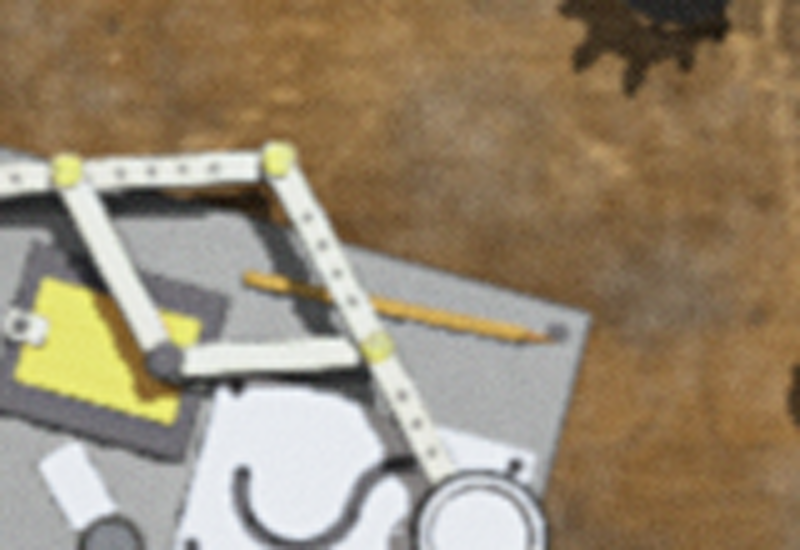

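View pics/c8.png

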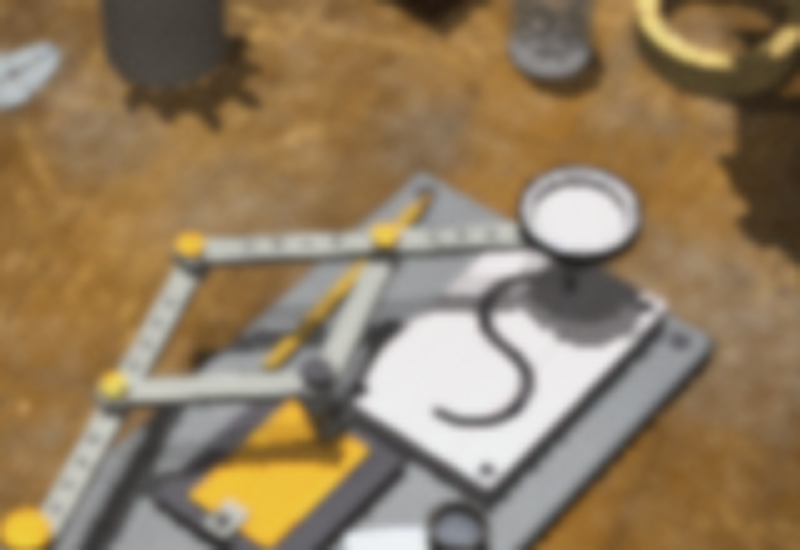

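Top view: the rest is centred at about (480,531), against (478,532) expected for the groove's end. In the scene view it is at (580,212) against (581,211). The arms are up and the hand is clear, so I'm handing in.

```bash
python3 -c "
from workcell import close_job
print(close_job())"
```

```text
the job is handed in; nothing more can be done
None
```

I traced the S-scroll from the +y end to the −y end with the tracer kept pressed, let the arms spring up and left the tracer at the −y end. The hand is clear and the job is handed in, after about 10.5 s of robot time.

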